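Clamp the tube with a push-in U-bolt

TASK

Take the U-bolt with the orange grip out of its grey holder, pass its two legs down either side of the steel tube and into the two holes of the black strip underneath, feeling along the tube for the holes, and push it gently home until it clicks and holds the tube pressed down on its pads; then let go. Never force it, and leave the flask, the beaker and the red-capped bottle where they are.

Things in the scene. Friction and masses are not known exactly. Their poses are not given: they have to be found in the camera images.
- ubolt_mid (a point): Centre of the U-bolt (115 mm tall, 0.16 to 0.26 kg), half-way up; z up. It starts upright in its holder. Two 8 mm steel legs at x = +-23 mm (38 mm clear between them), tips 57.5 mm below this point, tapering to 6 mm over the last 10 mm, with a catch groove 12 to 26 mm above the tip. A straight 8 mm crossbar along x joins them, its underside 17.5 mm above this point.
- ubolt_grip (a point): Where to hold the U-bolt: 44 mm above its centre, in the orange grip block on the crossbar; axes as the U-bolt. The block is 40 (x) x 18 (y) x 34 mm tall and ends 13.5 mm above this point; the crossbar's top is 20.5 mm below it. Fingers close across the 18 mm, along y, and their tips stay above the crossbar.
- holder: Grey plastic holder block, fixed, 95 (x) x 55 (y) x 50 mm tall, in which the U-bolt stands 44 mm deep, leg tips 6 mm above the worktop; origin at the centre of its underside, z up, axes as the U-bolt's at the start.
- pipe_stand: Fixed aluminium stand, foot 110 (x) x 270 (y) x 12 mm, origin at the centre of its underside, z up. A steel tube (34 mm thick, 262 mm long with blue end plugs) lies over it along y, its axis 80 mm up (top at 97 mm) when free, on grey posts at y = +-115 mm. The stand with strip and tube takes at most 60 N of contact force from the U-bolt.
- strip_mark (a point): Point under the tube, over the red marks on the stand's guide rails (20 mm to -y of the stand's middle), level with the top of the black hole strip (88 x 130 x 12 mm); axes as the stand, y along the tube. Two 10 mm square holes at x = +-23 mm, one each side of the tube, lie somewhere between 4 and 36 mm from here to +y: not measured, feel for them with the leg tips. The strip is stiff.
- tube (a joint): How far the tube is pressed down on its springy pads, m: 0 = free, 0.006 = right down (6 N). Below the strip sprung ball catches resist the tips (5 to 15 N in all) from about 15 mm under the strip's top; right home the tips are 39 mm under it, the crossbar on the tube. Once clicked, the tube stays about 3 mm down by itself.
- conical_flask: Glass conical flask, 64 mm wide, 104 mm tall, loose; origin under its centre. Leave alone.
- beaker: Glass beaker, 80 mm wide, 95 mm tall, loose; origin under its centre. Leave alone.
- red_bottle: White bottle with red cap, 61 mm wide, 122 mm tall, loose; origin under its centre. Leave alone.
Not all that is in view belongs to the job. Of the things that look like the part that bears ubolt_mid, the middle-sized one is meant.

How it is judged:
On the way, in this order (a step that is already met when the one before it is completed fails the run):
1. the U-bolt is drawn up out of its holder (height (world z) of ubolt_mid above 0.125 m), for 0.1 s.
2. the U-bolt stands astride the tube with both legs in the strip's holes (tips more than 5 mm below the strip's top) (x of ubolt_mid in the frame of pipe_stand between -0.005 and 0.005 m and y of ubolt_mid in the frame of pipe_stand between -0.022 and 0.022 m and z of ubolt_mid in the frame of pipe_stand below 0.1075 m and angle between ubolt_mid's own z axis and vertical below 0.12 rad), for 0.05 s.
At the end, for the whole second after the job is handed in: The U-bolt is at rest astride the tube, both legs through the holes: its centre within 5 mm of the tube's axis, 22 mm of the stand's middle along it, under 80 mm above the stand's origin; upright within 0.08 rad, square within 0.1 rad; caught, holding the tube down more than 1.5 mm (x of ubolt_mid in the frame of pipe_stand between -0.005 and 0.005 m and y of ubolt_mid in the frame of pipe_stand between -0.022 and 0.022 m and z of ubolt_mid in the frame of pipe_stand below 0.08 m and angle between ubolt_mid's own z axis and vertical below 0.08 rad and angle between the x axis of ubolt_mid and the x axis of pipe_stand, either way round below 0.1 rad and value of joint tube above 0.0015 m and linear speed of ubolt below 0.01 m/s); the robot touches nothing.
It fails at once if the U-bolt was forced: more than 60 N between it and the stand, strip or tube (contact force between ubolt and pipe_stand above 60 N).
It fails at once if a bystander (flask, beaker or red-capped bottle) was moved more than 20 mm (distance of any of conical_flask, beaker, red_bottle from where it was at the start of the episode above 0.02 m).
It also fails if it takes over 64 s, if anything falls off the work surface, if the arm or the gripper's body presses on something with over 40 N, if the wrist force passes 120 N, or if a joint passes its speed limit or range.

ROBOT

A 7-joint arm with a two-finger parallel gripper is mounted at the origin on the work surface; the furniture and walls round the work are solid. World frame = base frame: x ahead of the robot, y to its left, z up, the work surface at z = 0. Lengths are in m, angles in rad, forces in N, time in s.
With the tool pointing down it reaches from about 0.425 to 0.925 m from the base axis. Payload 6.8 kg.
Tool frame: the origin (TCP) lies midway between the tips of the shut fingers; the grasp point (between the pads) lies r.grip_point_offset behind it (r.grip_point_offset is the distance from the TCP to the grasp point, in m); z points along the fingers, y is the direction in which the jaws open and shut (so a half turn about z gives the same grasp; the last joint's range is limited). The gripper opens to 85 mm and grips with 20 to 120 N. Pads are 22 mm wide; open, the fingers measure 114 mm over their backs; the gripper's body (76 mm by 85 mm) begins 54 mm behind the grasp point. The pads swing forward as they close: fully open they stand 13 mm farther back than shut.
Start: joints at [-1.42, 0.477, 0.022, 1.555, -0.011, 1.109, -0.083], TCP at [0.173, 0.653, 0.231] pointing down, gripper open.
Joint ranges: [-2.96, 2.96], [-0.34, 2.1], [-1.41, 1.46], [0.24, 2.44], [-1.37, 4.51], [0.17, 1.92], [-2.96, 2.96]. Speed limits (rad/s): [2.39, 2.39, 3.14, 3.14, 3.14, 3.14, 3.14].

INTERFACE

Orientations are given as a rotation vector (axis times angle).
In Python, from bench import r gives the robot as it stands. The module is installed in compiled form; this text tells all that it offers.
- The arm moves only by the tool play_rows, never from a script. Its argument "deltas" is a list of rows, each a list of 3 entries, a list of its own where there are three numbers: the finger opening in mm, from 0 to 85.4, then the shift along the tool's x, y, z in mm, then the turn, a rotation vector about the tool's x, y, z in rad. A call has 1 to 8 rows; each row is the pose to reach, as a shift and turn from the pose measured when the call began, along the tool's axes at that moment; what a row does not reach only later rows make up. A row lasts 1/8 s, in which the tool goes at most 62.5 mm and 10.7 degrees, less where a joint would pass 70% of its speed; a pose out of reach is approached as far as the arm can. A call with a gripper value outside its range is refused whole. The fingers move at their own pace and stop on an object; "squeeze" is the grip in N (left out, the last holds). Time passes only in rows, so rows that repeat a pose let the fingers close. It gives the time, the measured TCP pose, the force and the opening at its end, in the units of the state.
- r.get_obs(): the state, without advancing time (a new reading comes with each control period).
- r.grab_frame(name): name is "scene" or "top"; returns (picture, depth): 384x512x3 uint8, red, green, blue; 384x512 float32, m along the optical axis (not along the pixel's ray), 0 where there is no reading.
- r.camera_model(name): a dict with "mtx" (3x3 intrinsics, pixels), "D" ([k1, k2, p1, p2, k3] as OpenCV has them; the pictures are not rectified), "rvec" (rotation vector, rad) and "tvec" (3), from world to camera coordinates, as OpenCV has them. Camera axes: x right, y down, z forward; pixel columns grow to the right and rows downward; lengths in m; the calibration is good to about 2 mm. A picture is of the moment at which its call begins. camera_model takes no time and is no camera call.
- r.hand_in(): hands the job in, once; it reports no verdict.
The state is a dict: "clock": time; "joints": joint angles; "qvel": joint speeds; "tau": joint torques, N m; "tcp_pos": TCP position; "orientation": TCP orientation; "contact_force": force on the tool from outside, world axes, zero at the start; "moment": the same for the moment, N m; "grip_width": finger opening in m.
Only numpy, scipy, OpenCV 4.12 (cv2) and the standard library are available. Lean on these libraries where they do the work, as an engineer would, in place of code of your own. Each camera call takes 0.05 s, during which the arm holds its last target. There are 200 camera calls.

## Working session

There is one attempt and no reset: what is moved stays moved. The work goes in short steps, Python scripts to look and compute and a tool call to move; the robot and the scene stay as the last step left them, time stands still between calls to the robot, and variables do not carry over. Pictures are saved under pics/ and viewed, about 8 in all and at most 12, crops included, and the job is handed in when it is done.

Besides the shell and the picture viewer there is one more tool, called after "Emit:" by a JSON object that holds its "op" and its "data", one argument or row to a line. play_rows: Moves the arm, as the interface text tells. Its arguments: {"type":"object","properties":{"deltas":{"type":"array"},"squeeze":{"type":"number"}},"required":["deltas"]}

```bash
mkdir -p pics; cat > h.py <<'E'
import numpy as np, cv2
from bench import r
def cam(n):
    m=r.camera_model(n); R=cv2.Rodrigues(np.array(m["rvec"],float))[0]
    return np.array(m["mtx"],float),np.array(m["D"],float),R,np.array(m["tvec"],float).ravel()
def ray(n,uv):
    K,D,R,t=cam(n); p=cv2.undistortPoints(np.array(uv,float).reshape(-1,1,2),K,D).reshape(-1,2)
    d=np.c_[p,np.ones(len(p))]
    return -R.T@t, d@R
def onplane(n,uv,z):
    c,d=ray(n,uv); return c+d*((z-c[2])/d[:,2])[:,None]
def cloud(n,depth):
    v,u=np.mgrid[:384,:512]; c,d=ray(n,np.c_[u.ravel(),v.ravel()])
    return (c+d*depth.ravel()[:,None]).reshape(384,512,3)
E
python3 - <<'E'
from h import *
s=r.get_obs(); print({k:np.round(v,3) for k,v in s.items()}, r.grip_point_offset)
im=[]
for n in("scene","top"):
    p,d=r.grab_frame(n); np.savez(n+".npz",p=p,d=d)
    cv2.imwrite(f"pics/{n}0.png",cv2.cvtColor(cv2.resize(p,(768,576)),cv2.COLOR_RGB2BGR)); K,D,R,t=cam(n); print(n,-R.T@t,R[2],K[0,0],D)
E
```

```text
{'clock': np.float64(0.0), 'joints': array([-1.42 ,  0.478,  0.022,  1.556, -0.011,  1.109, -0.083]), 'qvel': array([ 0.   ,  0.001,  0.002, -0.002, -0.001,  0.002,  0.   ]), 'tau': array([ 0.0000e+00, -5.9644e+01,  1.6080e+00, -2.8121e+01,  1.2000e-02,
        9.0000e-03,  0.0000e+00]), 'tcp_pos': array([0.173, 0.652, 0.23 ]), 'orientation': array([-4.050e-01, -3.115e+00,  3.000e-03]), 'contact_force': array([-0.68 , -0.308, -0.238]), 'moment': array([-0.003, -0.029,  0.029]), 'grip_width': np.float64(0.085)} 0.0187
scene [-0.13225632 -0.22170144  0.48379108] [ 0.84216382  0.3267623  -0.42893646] 419.19747754826227 [-0.03857007  0.          0.          0.          0.        ]
top [0.46070654 0.09150096 0.95769931] [ 0.1854313  -0.01735466 -0.98250397] 353.0086800747106 [0.00809472 0.         0.         0.         0.        ]
```

View pics/scene0.png

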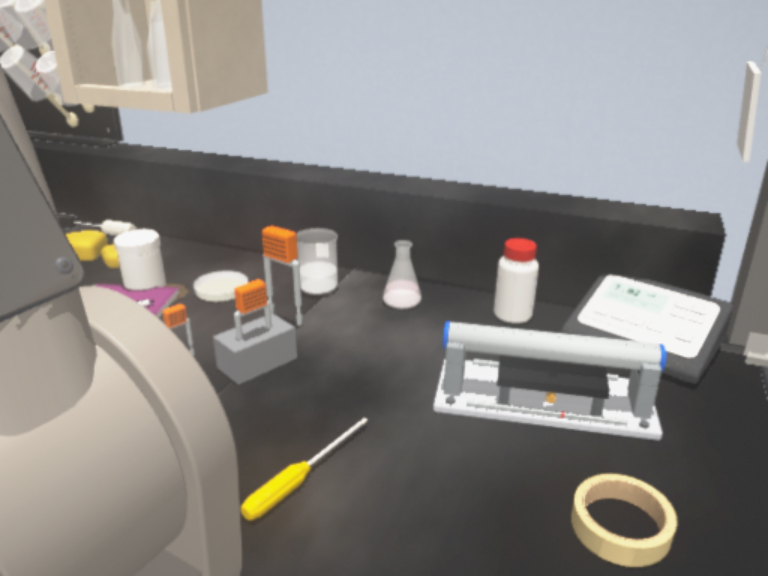

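View pics/top0.png

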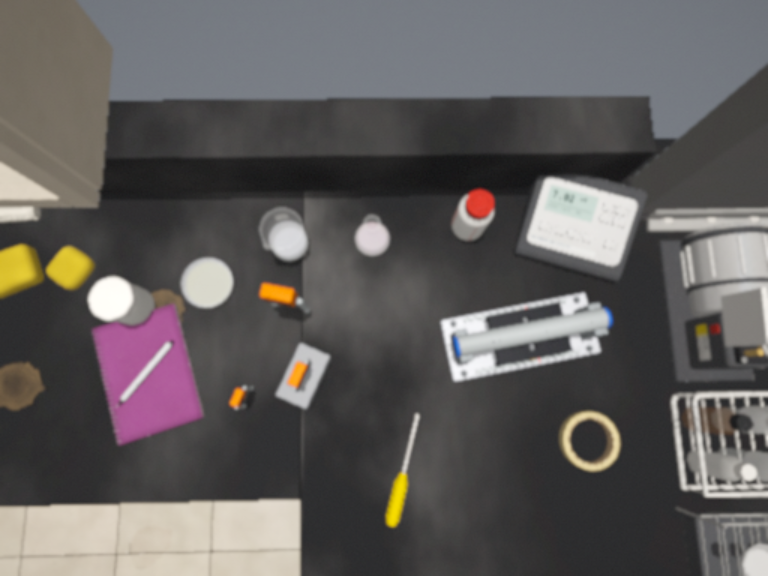

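Both views show three orange-gripped U-bolts, scene pixels in the 768-wide picture: small (175,316), middle (251,297) standing in the grey holder, and large (280,243). I choose the middle one, in the holder. The tube stand is at (550,375) in scene and (525,335) in top, with the red mark at scene (562,414).

```bash
python3 - <<'E'
from h import *
T=np.load("top.npz");S=np.load("scene.npz")
for n,I in(("scene",S),("top",T)):
    hsv=cv2.cvtColor(I["p"],cv2.COLOR_RGB2HSV); P=cloud(n,I["d"])
    def blobs(m,name,amin):
        N,L,st,ce=cv2.connectedComponentsWithStats(m.astype(np.uint8))
        for i in range(1,N):
            if st[i,4]>=amin:
                q=P[(L==i)&(I["d"]>0)]
                print(n,name,ce[i].round(1),st[i,4],"mean",q.mean(0).round(4),"lo",np.percentile(q,3,0).round(3),"hi",np.percentile(q,97,0).round(3))
    h,s,v=hsv[...,0],hsv[...,1],hsv[...,2]
    blobs((h>=6)&(h<=17)&(s>190)&(v>120),"orange",20)
    blobs((h>=100)&(h<=120)&(s>150)&(v>80),"blue",8)
    blobs(((h<4)|(h>176))&(s>130)&(v>100),"red",2)
# geometry by height in top cloud
P=cloud("top",T["d"])
def rect(x0,x1,y0,y1,z0,z1,name):
    m=(P[...,0]>x0)&(P[...,0]<x1)&(P[...,1]>y0)&(P[...,1]<y1)&(P[...,2]>z0)&(P[...,2]<z1)
    q=P[m]; c,wh,a=cv2.minAreaRect((q[:,:2]*1000).astype(np.float32)); print(name,len(q),np.round(c,1),np.round(wh,1),round(a,2),"z",np.median(q[:,2]).round(4))
c=onplane("top",[[303*2/3,376*2/3],[525*2/3,335*2/3]],0.05);print(c)
x,y=c[0,:2]; rect(x-.08,x+.08,y-.07,y+.07,.042,.058,"holder")
x,y=c[1,:2]; rect(x-.1,x+.1,y-.18,y+.18,.005,.02,"foot"); rect(x-.1,x+.1,y-.18,y+.18,.085,.105,"tube")
a=cv2.resize(S["p"][150:290,90:230],(560,560),interpolation=cv2.INTER_CUBIC)
cv2.imwrite("pics/c1.png",cv2.cvtColor(a,cv2.COLOR_RGB2BGR))
E
```

```text
scene orange [186.3 157.1] 156 mean [0.6177 0.25   0.1381] lo [0.596 0.223 0.054] hi [0.833 0.384 0.149]
scene orange [166.8 191.1] 77 mean [0.4833 0.2152 0.1212] lo [0.468 0.206 0.117] hi [0.499 0.225 0.123]
scene blue [296.8 221.2] 30 mean [ 0.5178 -0.0402  0.0914] lo [ 0.511 -0.042  0.078] hi [ 0.527 -0.038  0.1  ]
scene blue [441.8 237.6] 32 mean [ 0.561  -0.2929  0.0903] lo [ 0.555 -0.295  0.08 ] hi [ 0.568 -0.29   0.099]
scene red [346.4 165.8] 288 mean [ 0.759 -0.083  0.116] lo [ 0.74  -0.105  0.102] hi [ 0.833 -0.06   0.124]
top orange [185.9 196. ] 88 mean [0.6125 0.2448 0.1401] lo [0.6   0.222 0.123] hi [0.628 0.272 0.15 ]
top orange [200.2 250.7] 21 mean [0.4861 0.2129 0.1189] lo [0.474 0.206 0.114] hi [0.5   0.221 0.122]
top orange [157.8 264.8] 40 mean [0.4553 0.3248 0.0656] lo [ 0.442  0.313 -0.002] hi [0.469 0.354 0.085]
top blue [406.6 210.8] 23 mean [ 0.5812 -0.3133  0.0486] lo [ 0.567 -0.339 -0.003] hi [ 0.596 -0.289  0.096]
top blue [303.7 230.4] 27 mean [ 0.5315 -0.0363  0.0882] lo [ 0.518 -0.039  0.077] hi [ 0.545 -0.034  0.097]
top red [319.7 134.8] 298 mean [ 0.7699 -0.0838  0.1113] lo [ 0.745 -0.129 -0.001] hi [ 0.833 -0.062  0.124]
top red [477.1 218.8] 26 mean [ 0.5513 -0.4562  0.1084] lo [ 0.546 -0.458  0.099] hi [ 0.557 -0.455  0.117]
[[ 0.4879322   0.21842402  0.05      ]
 [ 0.55084925 -0.16252659  0.05      ]]
holder 654 [491.1 219.4] [55.5 94.7] 65.26 z 0.0499
foot 1504 [ 549.2 -178.5] [150.1 296.9] 11.39 z 0.0123
tube 1337 [ 552.3 -164.8] [ 37. 262.] 10.04 z 0.0943
```

View pics/c1.png

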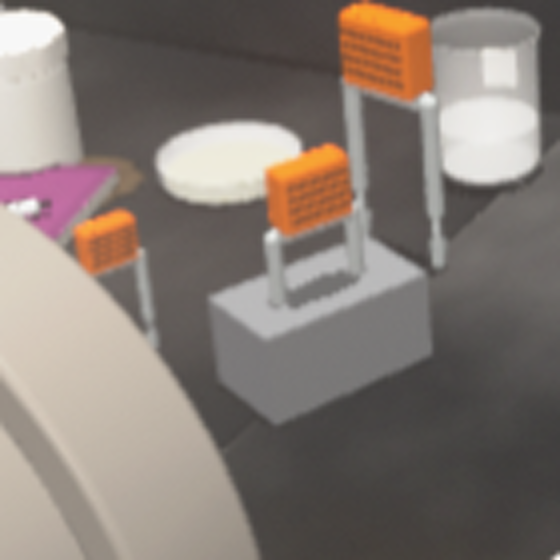

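The crop shows the middle-sized U-bolt, upright in the grey holder (orange block at crop 310,190). That is the right one. Next I refine the stand and grip geometry.

```bash
cat > fit.py <<'E'
from h import *
from scipy.optimize import least_squares
from scipy.spatial.transform import Rotation as Ro
def tube(n,d):
    P=cloud(n,d); c0=np.array([.552,-.165]); u=np.array([np.cos(np.radians(100)),np.sin(np.radians(100))]); w=np.array([-u[1],u[0]])
    q=P[(d>0)]; e=q[:,:2]-c0; m=(abs(e@u)<.12)&(abs(e@w)<.022)&(q[:,2]>.075)&(q[:,2]<.105); q=q[m]
    def f(p): # offset, angle, z
        a=np.radians(p[1]); U=np.array([np.cos(a),np.sin(a)]); W=np.array([U[1],-U[0]])
        return np.hypot((q[:,:2]-c0)@W-p[0],q[:,2]-p[2])-.017
    s=least_squares(f,[0,100,.08],loss="soft_l1",f_scale=.001,x_scale=[.001,.1,.001])
    a=np.radians(s.x[1]); print(n,"tube off(mm along +W~+x)",(s.x[0]*1e3).round(2),"ang",s.x[1].round(2),"z",s.x[2].round(4),len(q),"rms",np.sqrt(np.mean(s.fun**2)).round(4))
    U=np.array([np.cos(a),np.sin(a)]); W=np.array([U[1],-U[0]]); print("  centre pt",c0+W*s.x[0])
E
python3 - <<'E'
from fit import *
s=r.get_obs(); print(Ro.from_rotvec(s["orientation"]).as_matrix().round(3))
for n in("scene","top"):
    I=np.load(n+".npz"); tube(n,I["d"]); P=cloud(n,I["d"])
    hsv=cv2.cvtColor(I["p"],cv2.COLOR_RGB2HSV);h,sa,v=[hsv[...,i].astype(int) for i in range(3)]
    m=((h>=3)&(h<=19)&(sa>150)&(v>100)).astype(np.uint8)
    N,L,st,ce=cv2.connectedComponentsWithStats(m)
    for i in range(1,N):
        if st[i,4]>15: print(n,"orange",ce[i].round(1),st[i])
    p=I["p"].astype(int); redd=p[...,0]-np.maximum(p[...,1],p[...,2])
    reg=(P[...,2]<.07)&(abs(P[...,0]-.55)<.1)&(abs(P[...,1]+.165)<.16)&(redd>15)
    N,L,st,ce=cv2.connectedComponentsWithStats(reg.astype(np.uint8))
    for i in range(1,N): print(n,"red",ce[i].round(1),st[i,4],P[L==i].mean(0).round(4),p[L==i].mean(0).round())
I=np.load("top.npz")
a=cv2.resize(I["p"][185:260,285:415],(780,450),interpolation=cv2.INTER_CUBIC)
b=np.load("scene.npz")["p"]
b=cv2.resize(b[205:295,285:445],(780,439),interpolation=cv2.INTER_CUBIC)
cv2.imwrite("pics/c2.png",cv2.resize(cv2.cvtColor(np.vstack([a,b]),cv2.COLOR_RGB2BGR),None,fx=.67,fy=.67))
E
```

```text
[[-0.967  0.256 -0.   ]
 [ 0.256  0.967 -0.002]
 [-0.    -0.002 -1.   ]]
scene tube off(mm along +W~+x) -0.21 ang 99.99 z 0.0814 2254 rms 0.0012
  centre pt [ 0.55178974 -0.16503704]
scene orange [185.9 161.8] [175 150  23  25 453]
scene orange [166.7 196.9] [157 186  21  22 347]
scene orange [115.4 209.2] [109 203  15  15 138]
scene red [367.  264.7] 47 [ 0.5119 -0.1765  0.0344] [190. 153. 101.]
scene red [374.7 276.2] 18 [ 0.507  -0.193   0.0171] [208. 147. 145.]
top tube off(mm along +W~+x) 2.87 ang 100.04 z 0.0797 1364 rms 0.0014
  centre pt [ 0.55482938 -0.16449906]
top orange [319.3 135.3] [312 128  16  16 127]
top orange [184.8 195.3] [173 188  25  16 281]
top orange [198.1 249.4] [192 242  13  16 116]
top orange [157.6 264.6] [153 258  11  13  92]
top red [350.4 205.2] 5 [ 0.5986 -0.1675  0.0474] [166. 138. 138.]
top red [358.9 239.1] 10 [ 0.5116 -0.1917  0.02  ] [192. 163. 162.]
```

View pics/c2.png

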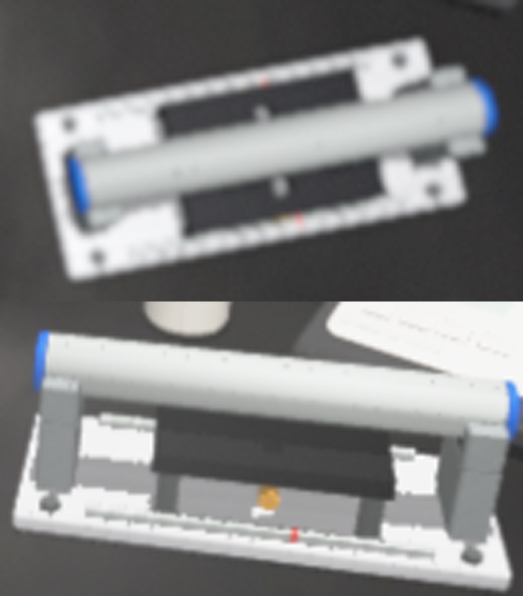

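The top crop shows the tube, the black strip, and two light spots on the strip at crop (262,112) and (280,185), which are possibly the holes. The red mark is at crop (298,220), so the stand's +y is the 100° direction.

```bash
python3 - <<'E'
from fit import *
print("spots",onplane("top",[[350.2,212.9],[354.7,231.0]],.055))
u=np.array([-np.sin(np.radians(10)),np.cos(np.radians(10))]); 
for c in onplane("top",[[350.2,212.9],[354.7,231.0]],.055): e=c[:2]-[.5548,-.1645]; print(e@u, e@[u[1],-u[0]])
t=[198.1,249.4];s_=[166.7,196.9]
print("orange top",onplane("top",[t],.112),"scene",onplane("scene",[s_],.1075))
c1,d1=ray("top",[t]);c2,d2=ray("scene",[s_]);A=np.c_[d1[0],-d2[0]];k=np.linalg.lstsq(A,c2-c1,rcond=None)[0];print(c1+d1[0]*k[0],c2+d2[0]*k[1])
I=np.load("scene.npz");P=cloud("scene",I["d"]);q=P[(abs(P[...,0]-.49)<.07)&(abs(P[...,1]-.22)<.07)&(abs(P[...,2]-.05)<.003)]
print("holder top scene",len(q),cv2.minAreaRect((q[:,:2]*1e3).astype(np.float32)))
o=r.get_obs();R=Ro.from_rotvec(o["orientation"])
def goal(p,ang): # tool y toward ang deg
    a=np.radians(ang);Y=np.array([np.cos(a),np.sin(a),0]);Z=np.array([0,0,-1.]);M=np.c_[np.cross(Y,Z),Y,Z]
    return (R.inv().apply(np.array(p)-o["tcp_pos"])*1e3).round(1),(R.inv()*Ro.from_matrix(M)).as_rotvec().round(3)
print(goal([.489,.218,.20],65.3))
E
```

```text
spots [[ 0.57733353 -0.16347405  0.055     ]
 [ 0.53050767 -0.17185838  0.055     ]]
-0.002902545077166182 0.022369352204651836
-0.003028272414254452 -0.025201042832026895
orange top [[0.48919704 0.21897218 0.112     ]] scene [[0.4840844  0.21741486 0.1075    ]]
[0.48945232 0.22011436 0.10442223] [0.48896133 0.22088946 0.10452252]
holder top scene 668 ((486.7898864746094, 220.02862548828125), (59.59632873535156, 97.27668762207031), 65.42790222167969)
(array([-416.9, -338.5,   31.1]), array([-0.002,  0.   ,  0.172]))
```

Emit:
{"op": "play_rows", "data": {
  "deltas": [
    [85,[-55,-45,-5],[0,0,0]],
    [85,[-105,-85,-5],[0,0,0.05]],
    [85,[-155,-125,0],[0,0,0.1]],
    [85,[-205,-166,5],[0,0,0.17]],
    [85,[-255,-207,10],[0,0,0.172]],
    [85,[-305,-248,15],[0,0,0.172]],
    [85,[-355,-288,20],[0,0,0.172]],
    [85,[-405,-328,25],[0,0,0.172]]
  ]
}}

```text
clock: 1.1
tcp_pos: [0.4675, 0.2477, 0.2076]
orientation: [-0.671, -3.069, 0.002]
contact_force: [0.8, 0.3, -0.4]
grip_width: 0.085
```

```bash
cat >> fit.py <<'E'
def goal(p,ang):
    o=r.get_obs();R=Ro.from_rotvec(o["orientation"])
    a=np.radians(ang);Y=np.array([np.cos(a),np.sin(a),0]);Z=np.array([0,0,-1.]);M=np.c_[np.cross(Y,Z),Y,Z]
    print("t",o["clock"].round(2),"tcp",o["tcp_pos"].round(4),"rv",o["orientation"].round(3),"F",o["contact_force"].round(1),"w",o["grip_width"].round(4),"j",o["joints"].round(2))
    print("yaw y",np.degrees(np.arctan2(*R.as_matrix()[[1,0],1])).round(2),(R.inv().apply(np.array(p)-o["tcp_pos"])*1e3).round(1),(R.inv()*Ro.from_matrix(M)).as_rotvec().round(4))
E
python3 -c "
from fit import *
goal([.489,.2195,.0905],65.3)"
```

```text
Traceback (most recent call last):
  File "fit.py", line 16, in goal
    print("t",o["clock"].round(2),"tcp",o["tcp_pos"].round(4),"rv",o["orientation"].round(3),"F",o["contact_force"].round(1),"w",o["grip_width"].round(4),"j",o["joints"].round(2))
              ^^^^^^^^^^^^^^^^
AttributeError: 'float' object has no attribute 'round'
```

```bash
sed -i 's/o\["clock"\].round(2)/np.round(o["clock"],2)/; s/o\["grip_width"\].round(4)/np.round(o["grip_width"],4)/' fit.py
python3 -c "
from fit import *
goal([.489,.2195,.0905],65.3)"
```

```text
t 1.1 tcp [0.4675 0.2477 0.2076] rv [-6.710e-01 -3.069e+00  2.000e-03] F [ 0.8  0.3 -0.4] w 0.085 j [-0.81  0.27  0.24  1.94 -0.08  0.94  0.61]
yaw y 65.34 [-31.3 -16.5 117.1] [-0.0015  0.0003  0.0006]
```

Emit:
{"op": "play_rows", "data": {
  "deltas": [
    [85,[-31,-16,20],[0,0,0]],
    [85,[-31,-16,50],[0,0,0]],
    [85,[-31,-16,80],[0,0,0]],
    [85,[-31,-16,105],[0,0,0]],
    [60,[-31.3,-16.5,117],[0,0,0]],
    [60,[-31.3,-16.5,117],[0,0,0]]
  ]
}}

```text
clock: 1.85
tcp_pos: [0.4885, 0.2191, 0.09]
orientation: [-0.671, -3.068, 0.004]
contact_force: [-0.4, -0.3, 0.6]
grip_width: 0.06
```

```bash
python3 - <<'E'
from fit import *
goal([.489,.2195,.0905],65.3)
p,d=r.grab_frame("top");q,e=r.grab_frame("scene")
a=cv2.resize(p[205:295,140:260],(520,390),interpolation=cv2.INTER_CUBIC);b=cv2.resize(q[150:270,90:250],(520,390),interpolation=cv2.INTER_CUBIC)
cv2.imwrite("pics/g1.png",cv2.cvtColor(cv2.resize(np.vstack([a,b]),None,fx=.76,fy=.76),cv2.COLOR_RGB2BGR))
E
```

```text
t 1.85 tcp [0.4885 0.2191 0.09  ] rv [-0.671 -3.068  0.004] F [-0.4 -0.3  0.6] w 0.06 j [-0.72  0.44  0.22  2.02 -0.14  0.7   0.74]
yaw y 65.33 [-0.3  0.5 -0.5] [-0.003  -0.0005  0.0005]
```

View pics/g1.png

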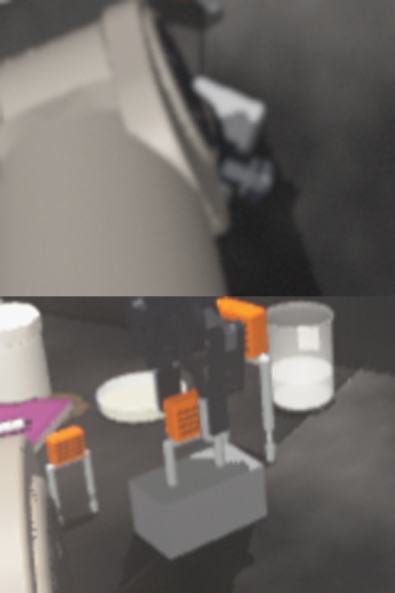

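The fingers stand either side of the orange block (lower crop 185,415), so I close on it.

Emit:
{"op": "play_rows", "data": {
  "deltas": [
    [40,[0,0,0],[0,0,0]],
    [15,[0,0,0],[0,0,0]],
    [15,[0,0,0],[0,0,0]],
    [15,[0,0,0],[0,0,0]],
    [15,[0,0,0],[0,0,0]],
    [15,[0,0,0],[0,0,0]]
  ],
  "squeeze": 80
}}

```text
clock: 2.7
tcp_pos: [0.4899, 0.2199, 0.0921]
orientation: [0.671, 3.068, 0.0]
contact_force: [-1.4, -0.9, 4.6]
grip_width: 0.0165
```

Emit:
{"op": "play_rows", "data": {
  "deltas": [
    [15,[0,0,-5],[0,0,0]],
    [15,[0,0,-12],[0,0,0]],
    [15,[0,0,-24],[0,0,0]],
    [15,[0,0,-40],[0,0,0]],
    [15,[0,0,-60],[0,0,0]],
    [15,[0,0,-80],[0,0,0]],
    [15,[0,0,-110],[0,0,0]],
    [15,[0,0,-130],[0,0,0]]
  ]
}}

```text
clock: 3.7
tcp_pos: [0.4902, 0.2201, 0.2246]
orientation: [0.671, 3.066, 0.003]
contact_force: [0.2, 0.1, -2.8]
grip_width: 0.0165
```

```bash
python3 - <<'E'
from fit import *
goal([.5565,-.1675,.24],100)
E
```

```text
t 3.7 tcp [0.4902 0.2201 0.2246] rv [6.710e-01 3.066e+00 3.000e-03] F [ 0.2  0.1 -2.8] w 0.0165 j [-0.76  0.26  0.26  1.91 -0.08  0.98  0.68]
yaw y 65.31 [-222.2 -324.4  -15.6] [ 0.0014  0.0033 -0.6054]
```

Emit:
{"op": "play_rows", "data": {
  "deltas": [
    [15,[-25,-37,-16],[0,0,0]],
    [15,[-55,-80,-16],[0,0,-0.1]],
    [15,[-85,-124,-16],[0,0,-0.2]],
    [15,[-115,-168,-16],[0,0,-0.3]],
    [15,[-145,-212,-16],[0,0,-0.4]],
    [15,[-175,-256,-16],[0,0,-0.5]],
    [15,[-205,-300,-16],[0,0,-0.59]],
    [15,[-220,-325,-16],[0,0,-0.605]]
  ]
}}

```text
clock: 4.7
tcp_pos: [0.554, -0.1708, 0.2416]
orientation: [-0.269, 3.126, -0.001]
contact_force: [-0.2, -0.6, -1.9]
grip_width: 0.0166
```

Emit:
{"op": "play_rows", "data": {
  "deltas": [
    [15,[0,0,0],[0,0,0]]
  ]
}}

```text
clock: 4.82
tcp_pos: [0.5535, -0.1739, 0.2426]
orientation: [-0.262, 3.126, -0.003]
contact_force: [0.2, 1.0, -2.3]
grip_width: 0.0169
```

```bash
python3 - <<'E'
from fit import *
goal([.5538,-.1678,.24],100)
p,d=r.grab_frame("top");q,e=r.grab_frame("scene"); np.savez("s2.npz",p=q,d=e,tp=p,td=d)
a=cv2.resize(p[150:270,270:430],(520,390),interpolation=cv2.INTER_CUBIC);b=cv2.resize(q[115:295,285:445],(520,585),interpolation=cv2.INTER_CUBIC)
cv2.imwrite("pics/g2.png",cv2.cvtColor(cv2.resize(np.vstack([a,b]),None,fx=.6,fy=.6),cv2.COLOR_RGB2BGR))
E
```

```text
t 4.82 tcp [ 0.5535 -0.1739  0.2426] rv [-2.620e-01  3.126e+00 -3.000e-03] F [ 0.2  1.  -2.3] w 0.0169 j [-0.11  0.32  0.39  1.8  -0.14  1.04  2.07]
yaw y 99.57 [-1.3  6.   2.5] [-0.0023  0.0046 -0.0075]
```

View pics/g2.png

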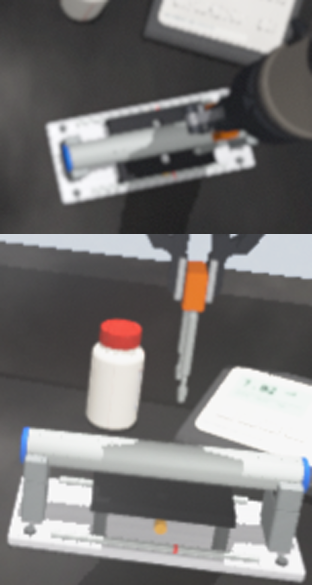

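The U-bolt hangs over the tube (legs at lower crop 183,350), and scene sees it nearly edge-on. I'll measure its offset from the tube using the same scene depth.

```bash
python3 - <<'E'
from fit import *
I=np.load("s2.npz"); tube("scene",I["d"])
P=cloud("scene",I["d"]); c0=np.array([.552,-.165]); a=np.radians(10);X=np.array([np.cos(a),np.sin(a)]);Y=np.array([-X[1],X[0]])
e=P[...,:2]-c0; sx=e@X;sy=e@Y
m=(I["d"]>0)&(abs(sx)<.06)&(abs(sy)<.05)&(P[...,2]>.14)&(P[...,2]<.24)
for z in np.arange(.14,.24,.01):
    k=m&(abs(P[...,2]-z-.005)<.005); 
    if k.any(): x=sx[k]*1e3;y=sy[k]*1e3; f=x<x.min()+8; print(round(z+.005,3),k.sum(),"front x",np.percentile(x[f],[0,25,50]).round(1),"y",np.median(y[f]).round(1),"back",np.percentile(x[~f],[25,50,75]).round(1) if (~f).any() else "", np.median(y[~f]).round(1) if (~f).any() else "")
t=I["tp"];hsv=cv2.cvtColor(t,cv2.COLOR_RGB2HSV);Pt=cloud("top",I["td"]);k=(hsv[...,0]>=3)&(hsv[...,0]<=19)&(hsv[...,1]>150)&(hsv[...,2]>100)&(Pt[...,2]>.2)&(Pt[...,2]<.3)
q=Pt[k];e=(q[:,:2]-c0)*1e3;print("top block",k.sum(),"x",np.percentile(e@X,[0,5,50,95,100]).round(1),"y",np.percentile(e@Y,[5,50,95]).round(1),"z",np.percentile(q[:,2],[5,50,95]).round(3))
E
```

```text
scene tube off(mm along +W~+x) -0.24 ang 99.99 z 0.0815 2245 rms 0.0012
  centre pt [ 0.55175992 -0.1650423 ]
0.155 9 front x [-27.3 -26.7 -26.7] y -7.0 back [18.5 19.3 20.3] -8.1
0.165 39 front x [-29.3 -28.2 -27.3] y -7.6 back [17.6 18.5 20.9] -6.7
0.175 27 front x [-28.2 -27.2 -26.4] y -7.9 back [19.9 20.9 21. ] -7.1
0.185 27 front x [-30.2 -28.4 -27.2] y -8.1 back [16.6 18.2 19. ] -7.0
0.195 42 front x [-29.2 -28.7 -28. ] y -7.5 back [17.5 18.5 19.1] -6.4
0.205 41 front x [-30.2 -28.9 -27.6] y -7.9 back [17. 18. 19.] -6.5
0.215 43 front x [-31.9 -29.  -28.4] y -7.4 back [17.1 17.8 18.9] -6.7
0.225 33 front x [-31.  -29.1 -28.3] y -8.0 back [18.4 18.6 19. ] -6.3
0.235 38 front x [-30.9 -29.3 -28.5] y -8.2 back [-21.7 -21.4 -18.9] -5.2
top block 31 x [-19.1 -18.8 -16.1 -13.9 -13.6] y [-13.1  -4.4   0.1] z [0.254 0.27  0.272]
```

Emit:
{"op": "play_rows", "data": {
  "deltas": [
    [15,[-0.9,0,10],[-0.002,0.004,-0.007]],
    [15,[-0.9,0,20],[-0.002,0.004,-0.007]],
    [15,[-0.9,0,30],[-0.002,0.004,-0.007]],
    [15,[-0.9,0,40],[-0.002,0.004,-0.007]],
    [15,[-0.9,0,47],[-0.002,0.004,-0.007]],
    [15,[-0.9,0,47],[-0.002,0.004,-0.007]]
  ]
}}

```text
clock: 5.68
tcp_pos: [0.5547, -0.1706, 0.1946]
orientation: [0.279, -3.129, -0.002]
contact_force: [0.1, -0.8, -2.0]
grip_width: 0.0168
```

```bash
cat >> fit.py <<'E'
c0=np.array([.552,-.165]);X=np.array([np.cos(np.radians(10)),np.sin(np.radians(10))]);Y=np.array([-X[1],X[0]])
def st(sx=0,sy=0,z=.2):
    o=r.get_obs();e=(o["tcp_pos"][:2]-c0)*1e3; f=o["contact_force"]
    print("stand x,y",(e@X).round(2),(e@Y).round(2),"F stand",(f[:2]@X).round(1),(f[:2]@Y).round(1),f[2].round(1),"M",np.round(o["moment"],2))
    goal(np.r_[c0+X*sx/1e3+Y*sy/1e3,z],100)
E
python3 -c "
from fit import *
st(.8,-9,.147)
r.grab_frame('scene')
I=dict(zip('pd',r.grab_frame('scene')));P=cloud('scene',I['d']);e=P[...,:2]-c0;sx=e@X;sy=e@Y
m=(I['d']>0)&(abs(sx)<.06)&(abs(sy+.009)<.03)&(P[...,2]>.12)&(P[...,2]<.185)
x=sx[m]*1e3;print(np.median(x[x<-15]),np.median(x[x>5]))
"
```

```text
stand x,y 1.67 -5.96 F stand -0.0 -0.8 -2.0 M [-0.03  0.01  0.02]
t 5.68 tcp [ 0.5547 -0.1706  0.1946] rv [ 2.790e-01 -3.129e+00 -2.000e-03] F [ 0.1 -0.8 -2. ] w 0.0168 j [-0.1   0.37  0.37  1.84 -0.17  0.95  2.09]
yaw y 100.19 [ 0.9 -3.1 47.6] [ 0.0015 -0.0003  0.0032]
-26.124659592846978 20.087894090227614
```

Emit:
{"op": "play_rows", "data": {
  "deltas": [
    [15,[0.8,-3,0],[0,0,0.003]],
    [15,[0.8,-3,4],[0,0,0.003]],
    [15,[0.8,-3,9],[0,0,0.003]],
    [15,[0.8,-3,14],[0,0,0.003]],
    [15,[0.8,-3,19],[0,0,0.003]],
    [15,[0.8,-3,24],[0,0,0.003]],
    [15,[0.8,-3,24],[0,0,0.003]]
  ]
}}

```text
clock: 6.65
tcp_pos: [0.5546, -0.1738, 0.1709]
orientation: [-0.274, 3.13, 0.002]
contact_force: [-0.2, 0.2, -3.5]
grip_width: 0.0173
```

```bash
python3 -c "
from fit import *
st(.8,-9,.147)"
```

```text
stand x,y 1.08 -9.12 F stand -0.2 0.2 -3.5 M [ 0.05  0.   -0.01]
t 6.65 tcp [ 0.5546 -0.1738  0.1709] rv [-2.74e-01  3.13e+00  2.00e-03] F [-0.2  0.2 -3.5] w 0.0173 j [-0.09  0.4   0.36  1.86 -0.18  0.91  2.11]
yaw y 100.01 [ 0.3  0.1 23.9] [0.0013 0.0002 0.0001]
```

Emit:
{"op": "play_rows", "data": {
  "deltas": [
    [15,[0.2,0,5],[0,0,0]],
    [15,[0.2,0,10],[0,0,0]],
    [15,[0.2,0,15],[0,0,0]],
    [15,[0.2,0,19],[0,0,0]],
    [15,[0.2,0,22],[0,0,0]],
    [15,[0.2,0,22],[0,0,0]]
  ]
}}

```text
clock: 7.4
tcp_pos: [0.5543, -0.1737, 0.1487]
orientation: [0.274, -3.129, -0.002]
contact_force: [-0.2, -0.1, -2.8]
grip_width: 0.0172
```

Emit:
{"op": "play_rows", "data": {
  "deltas": [
    [15,[1,0,0],[0,0,0]],
    [15,[2,0,0],[0,0,0]],
    [15,[3,0,0],[0,0,0]],
    [15,[3,0,0],[0,0,0]]
  ]
}}

```text
clock: 7.9
tcp_pos: [0.5516, -0.1743, 0.1489]
orientation: [-0.274, 3.129, 0.002]
contact_force: [0.7, -0.1, -2.5]
grip_width: 0.0165
```

```bash
python3 -c "
from fit import *
st(.8,-9,.147)"
```

```text
stand x,y -1.96 -9.06 F stand 0.6 -0.2 -2.5 M [ 0.05 -0.24 -0.01]
t 7.9 tcp [ 0.5516 -0.1743  0.1489] rv [-2.740e-01  3.129e+00  2.000e-03] F [ 0.7 -0.1 -2.5] w 0.0165 j [-0.08  0.43  0.36  1.89 -0.19  0.86  2.12]
yaw y 100.01 [-2.8  0.1  1.9] [0.0013 0.0005 0.0002]
```

Emit:
{"op": "play_rows", "data": {
  "deltas": [
    [15,[0.8,0,0],[0,0,0]],
    [15,[0.8,0,0],[0,0,0]]
  ]
}}

```text
clock: 8.15
tcp_pos: [0.5512, -0.1743, 0.149]
orientation: [-0.274, 3.128, 0.002]
contact_force: [0.8, 0.6, -2.3]
grip_width: 0.0169
```

```bash
python3 -c "
from fit import *
st(3,-9,.1488)"
```

```text
stand x,y -2.42 -9.0 F stand 0.9 0.5 -2.3 M [ 0.08 -0.52  0.  ]
t 8.15 tcp [ 0.5512 -0.1743  0.149 ] rv [-2.740e-01  3.128e+00  2.000e-03] F [ 0.8  0.6 -2.3] w 0.0169 j [-0.08  0.43  0.36  1.89 -0.19  0.86  2.12]
yaw y 100.02 [-5.4 -0.   0.2] [0.0011 0.0012 0.0003]
```

Emit:
{"op": "play_rows", "data": {
  "deltas": [
    [15,[-2,0,0],[0,0,0]],
    [15,[-4,0,0],[0,0,0]],
    [15,[-5,0,0],[0,0,0]],
    [15,[-5.5,0,0],[0,0,0]],
    [15,[-5.5,0,0],[0,0,0]]
  ]
}}

```text
clock: 8.78
tcp_pos: [0.5565, -0.1734, 0.149]
orientation: [-0.274, 3.129, 0.002]
contact_force: [-0.5, 0.4, -2.9]
grip_width: 0.0166
```

```bash
python3 -c "
from fit import *
st(3,-9,.1488)"
```

```text
stand x,y 3.02 -9.05 F stand -0.4 0.5 -2.9 M [ 0.02 -0.   -0.05]
t 8.78 tcp [ 0.5565 -0.1734  0.149 ] rv [-2.740e-01  3.129e+00  2.000e-03] F [-0.5  0.4 -2.9] w 0.0166 j [-0.08  0.43  0.35  1.88 -0.2   0.86  2.12]
yaw y 100.02 [0.  0.  0.2] [0.0011 0.0011 0.0003]
```

Emit:
{"op": "play_rows", "data": {
  "deltas": [
    [15,[-0.8,0,0],[0,0,0]],
    [15,[-0.8,0,0],[0,0,0]]
  ]
}}

```text
clock: 9.02
tcp_pos: [0.5574, -0.1732, 0.149]
orientation: [-0.274, 3.129, 0.002]
contact_force: [-0.7, 0.6, -1.3]
grip_width: 0.0168
```

```bash
python3 -c "
from fit import *
st(3,-9,.1488)"
```

```text
stand x,y 3.89 -9.01 F stand -0.6 0.7 -1.3 M [-0.    0.02 -0.05]
t 9.02 tcp [ 0.5574 -0.1732  0.149 ] rv [-2.740e-01  3.129e+00  2.000e-03] F [-0.7  0.6 -1.3] w 0.0168 j [-0.08  0.44  0.35  1.88 -0.2   0.86  2.12]
yaw y 100.02 [0.9 0.  0.2] [0.0012 0.0011 0.0003]
```

Emit:
{"op": "play_rows", "data": {
  "deltas": [
    [15,[-0.8,0,0],[0,0,0]],
    [15,[-0.8,0,0],[0,0,0]]
  ]
}}

```text
clock: 9.28
tcp_pos: [0.5583, -0.173, 0.149]
orientation: [-0.274, 3.128, 0.002]
contact_force: [0.4, -0.3, -2.1]
grip_width: 0.0169
```

```bash
python3 -c "
from fit import *
st(3,-9,.1488)
p,d=r.grab_frame('top');q,e=r.grab_frame('scene')
P=cloud('scene',e);E=P[...,:2]-c0;sx=E@X;sy=E@Y
m=(e>0)&(abs(sx)<.06)&(abs(sy+.009)<.03)&(P[...,2]>.105)&(P[...,2]<.16)
for z in (.105,.115,.125,.135):
  k=m&(abs(P[...,2]-z-.005)<.005);x=sx[k]*1e3;y=sy[k]*1e3;print(z,np.median(x[x<-10]),np.median(x[x>5]),np.median(y[x<-10]))
tube('scene',e)
a=cv2.resize(p[170:260,280:420],(560,360),interpolation=cv2.INTER_CUBIC);b=cv2.resize(q[160:280,320:440],(560,560),interpolation=cv2.INTER_CUBIC)
cv2.imwrite('pics/g3.png',cv2.cvtColor(cv2.resize(np.vstack([a,b]),None,fx=.65,fy=.65),cv2.COLOR_RGB2BGR))
"
```

```text
stand x,y 4.77 -8.99 F stand 0.3 -0.4 -2.1 M [-0.01 -0.06 -0.02]
t 9.28 tcp [ 0.5583 -0.173   0.149 ] rv [-2.740e-01  3.128e+00  2.000e-03] F [ 0.4 -0.3 -2.1] w 0.0169 j [-0.08  0.44  0.35  1.87 -0.2   0.86  2.12]
yaw y 100.02 [ 1.8 -0.   0.2] [0.0011 0.0012 0.0004]
0.105 -23.15973573631723 23.156706676844284 -9.566402478796046
0.115 -23.83575607134889 22.064594454219506 -9.868372451843088
0.125 -23.46659169393368 21.33470606655142 -8.97865538406
0.135 -23.22267423809928 nan -9.182429603299592
scene tube off(mm along +W~+x) -0.24 ang 100.02 z 0.0815 2205 rms 0.0016
  centre pt [ 0.55176179 -0.16504209]
  return _methods._mean(a, axis=axis, dtype=dtype,
  ret = ret.dtype.type(ret / rcount)
```

View pics/g3.png

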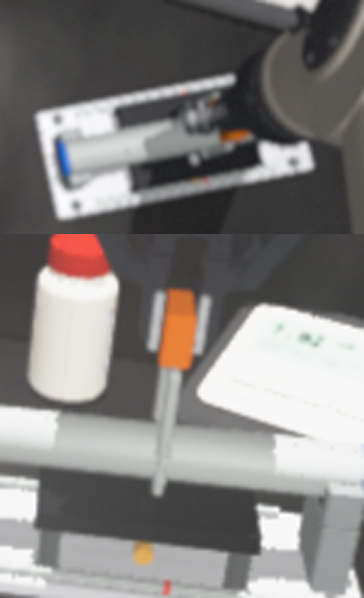

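The front leg hangs in front of the tube (lower crop 160,440) with its tip just over the strip. I keep feeling towards +x.

Emit:
{"op": "play_rows", "data": {
  "deltas": [
    [15,[-0.8,0,0],[0,0,0]],
    [15,[-0.8,0,0],[0,0,0]]
  ]
}}

```text
clock: 9.62
tcp_pos: [0.559, -0.1729, 0.149]
orientation: [-0.274, 3.129, 0.002]
contact_force: [0.4, -0.7, -2.7]
grip_width: 0.017
```

```bash
python3 -c "
from fit import *
st(3,-9,.1488)"
```

```text
stand x,y 5.52 -8.98 F stand 0.3 -0.8 -2.7 M [-0.07 -0.04 -0.01]
t 9.62 tcp [ 0.559  -0.1729  0.149 ] rv [-2.740e-01  3.129e+00  2.000e-03] F [ 0.4 -0.7 -2.7] w 0.017 j [-0.08  0.44  0.35  1.87 -0.2   0.86  2.12]
yaw y 100.02 [ 2.5 -0.   0.2] [0.0012 0.0011 0.0004]
```

Emit:
{"op": "play_rows", "data": {
  "deltas": [
    [15,[-0.8,0,0],[0,0,0]],
    [15,[-0.8,0,0],[0,0,0]]
  ]
}}

```text
clock: 9.88
tcp_pos: [0.5594, -0.1728, 0.1488]
orientation: [-0.274, 3.13, 0.002]
contact_force: [-0.3, -0.2, -1.8]
grip_width: 0.017
```

```bash
python3 -c "
from fit import *
st(3,-9,.1488)"
```

```text
stand x,y 5.9 -8.97 F stand -0.3 -0.2 -1.8 M [-0.09  0.34  0.03]
t 9.88 tcp [ 0.5594 -0.1728  0.1488] rv [-2.74e-01  3.13e+00  2.00e-03] F [-0.3 -0.2 -1.8] w 0.017 j [-0.08  0.44  0.35  1.87 -0.2   0.87  2.12]
yaw y 100.02 [ 2.9 -0.  -0. ] [0.0013 0.0002 0.0004]
```

```bash
python3 -c "
from fit import *
q,e=r.grab_frame('scene')
P=cloud('scene',e);E=P[...,:2]-c0;sx=E@X*1e3;sy=E@Y*1e3
m=(e>0)&(sx>-35)&(sx<-17.5)&(abs(sy+9)<12)&(P[...,2]>.045)
for z in np.arange(.045,.16,.006):
  k=m&(P[...,2]>=z)&(P[...,2]<z+.006)
  if k.any(): print(z.round(3),k.sum(),np.median(sx[k]).round(1),np.median(sy[k]).round(1))
v,u=np.where(m&(P[...,2]<.1)&(abs(sy+9)<6)); print(v.max(),u[v==v.max()], onplane('scene',[[u[v==v.max()].mean(),v.max()+.5]],.063))
k=(e>0)&(abs(sy+9)<12)&(P[...,2]>.1)&(sx>10)&(sx<40)
for z in np.arange(.1,.14,.01):
  j=k&(abs(P[...,2]-z-.005)<.005); print(z.round(3),j.sum(),np.median(sx[j]).round(1))
c,d=ray('scene',[[u[v==v.max()].mean(),v.max()+.5]]);n=np.r_[X,0];t=((-.023)-(c-np.r_[c0,0])@n)/(d[0]@n);print('tip on x=-23 plane',c+d[0]*t)
"
```

```text
0.045 4 -18.8 -3.9
0.051 44 -27.2 -12.6
0.057 15 -26.1 -5.7
0.063 9 -20.7 -8.5
0.069 11 -22.9 -9.3
0.075 16 -21.0 -8.5
0.081 14 -18.9 -9.6
0.087 8 -23.1 -9.7
0.093 14 -22.5 -9.5
0.099 15 -22.5 -9.0
0.105 14 -22.3 -9.7
0.111 15 -22.1 -9.0
0.117 10 -21.7 -9.4
0.123 15 -22.4 -9.4
0.129 15 -22.6 -8.5
0.135 15 -21.4 -9.4
0.141 20 -20.3 -9.1
0.147 4 -18.6 -11.8
0.153 2 -17.9 -8.4
0.159 4 -18.1 -13.5
253 [373 374] [[ 0.50837909 -0.18499242  0.063     ]]
0.1 11 23.3
0.11 14 23.2
0.12 7 23.3
0.13 0 nan
0.14 0 nan
tip on x=-23 plane [ 0.53193242 -0.1836428   0.04752938]
  return _methods._mean(a, axis=axis, dtype=dtype,
  ret = ret.dtype.type(ret / rcount)
```

Emit:
{"op": "play_rows", "data": {
  "deltas": [
    [15,[2,0,0],[0,0,0]],
    [15,[3.9,0,0],[0,0,0]],
    [15,[3.9,0,2],[0,0,0]],
    [15,[3.9,0,4],[0,0,0]],
    [15,[3.9,0,5.5],[0,0,0]],
    [15,[3.9,0,6.5],[0,0,0]],
    [15,[3.9,0,6.5],[0,0,0]]
  ]
}}

```text
clock: 10.8
tcp_pos: [0.5555, -0.1735, 0.1422]
orientation: [0.274, -3.13, -0.002]
contact_force: [-0.3, -0.5, -3.0]
grip_width: 0.0169
```

```bash
python3 -c "
from fit import *
st(2,-9,.141)"
```

```text
stand x,y 2.01 -8.98 F stand -0.4 -0.5 -3.0 M [ 0.04 -0.06  0.07]
t 10.8 tcp [ 0.5555 -0.1735  0.1422] rv [ 2.74e-01 -3.13e+00 -2.00e-03] F [-0.3 -0.5 -3. ] w 0.0169 j [-0.08  0.44  0.35  1.88 -0.2   0.85  2.12]
yaw y 100.02 [ 0.  -0.   1.2] [0.0014 0.0001 0.0003]
```

Emit:
{"op": "play_rows", "data": {
  "deltas": [
    [15,[0,0,0.8],[0,0,0]],
    [15,[0,0,1.6],[0,0,0]],
    [15,[0,0,1.6],[0,0,0]]
  ]
}}

```text
clock: 11.18
tcp_pos: [0.5558, -0.1735, 0.1411]
orientation: [-0.274, 3.129, 0.002]
contact_force: [-1.9, 0.4, 2.6]
grip_width: 0.0169
```

```bash
python3 -c "
from fit import *
st(2,-9,.141)"
```

```text
stand x,y 2.23 -9.07 F stand -1.8 0.7 2.6 M [0.19 0.34 0.02]
t 11.18 tcp [ 0.5558 -0.1735  0.1411] rv [-2.740e-01  3.129e+00  2.000e-03] F [-1.9  0.4  2.6] w 0.0169 j [-0.07  0.44  0.35  1.88 -0.2   0.85  2.12]
yaw y 100.01 [0.2 0.1 0.1] [0.0013 0.0007 0.0002]
```

Emit:
{"op": "play_rows", "data": {
  "deltas": [
    [15,[0.2,0.7,0.8],[0,0,0]],
    [15,[0.2,1.4,0.8],[0,0,0]],
    [15,[0.2,2.1,0.8],[0,0,0]],
    [15,[0.2,2.8,0.8],[0,0,0]]
  ]
}}

```text
clock: 11.68
tcp_pos: [0.5556, -0.1726, 0.141]
orientation: [-0.273, 3.127, -0.002]
contact_force: [-0.5, -3.6, 5.2]
grip_width: 0.017
```

```bash
python3 -c "
from fit import *
st(2,-9,.141)"
```

```text
stand x,y 2.23 -8.13 F stand -1.1 -3.4 5.2 M [-1.15  0.17 -0.02]
t 11.68 tcp [ 0.5556 -0.1726  0.141 ] rv [-2.730e-01  3.127e+00 -2.000e-03] F [-0.5 -3.6  5.2] w 0.017 j [-0.08  0.44  0.35  1.89 -0.2   0.84  2.12]
yaw y 99.96 [ 0.2 -0.9  0. ] [-0.0013  0.0022 -0.0006]
```

Emit:
{"op": "play_rows", "data": {
  "deltas": [
    [15,[0.1,2,0.4],[0,0,0]],
    [15,[0.1,2.7,0.4],[0,0,0]],
    [15,[0.1,3.4,0.4],[0,0,0]],
    [15,[0.1,4.1,0.5],[0,0,0]],
    [15,[0.1,4.8,0.5],[0,0,0]],
    [15,[0.1,5.5,0.5],[0,0,0]]
  ]
}}

```text
clock: 12.42
tcp_pos: [0.5544, -0.1669, 0.1403]
orientation: [-0.273, 3.128, -0.001]
contact_force: [0.7, -0.6, -4.0]
grip_width: 0.0168
```

```bash
python3 -c "
from fit import *
st(2,-9,.141)"
```

```text
stand x,y 2.06 -2.29 F stand 0.6 -0.7 -4.0 M [ 0.02 -0.03 -0.01]
t 12.42 tcp [ 0.5544 -0.1669  0.1403] rv [-2.730e-01  3.128e+00 -1.000e-03] F [ 0.7 -0.6 -4. ] w 0.0168 j [-0.09  0.44  0.35  1.89 -0.2   0.84  2.11]
yaw y 99.98 [ 0.1 -6.7 -0.7] [-0.001   0.0018 -0.0004]
```

Vertical support vanished at y ≈ -2.3 mm, where the visible spots predicted the holes. I'll lower gently.

Emit:
{"op": "play_rows", "data": {
  "deltas": [
    [15,[0,0,0.7],[0,0,0]],
    [15,[0,0,1.4],[0,0,0]],
    [15,[0,0,2.1],[0,0,0]],
    [15,[0,0,2.5],[0,0,0]],
    [15,[0,0,2.5],[0,0,0]]
  ]
}}

```text
clock: 13.05
tcp_pos: [0.5544, -0.1669, 0.1378]
orientation: [-0.273, 3.128, -0.001]
contact_force: [1.0, -0.1, -1.7]
grip_width: 0.0168
```

```bash
python3 -c "
from fit import *
st(2,-2,.141)"
```

```text
stand x,y 2.01 -2.31 F stand 0.9 -0.3 -1.7 M [-0.03 -0.01 -0.04]
t 13.05 tcp [ 0.5544 -0.1669  0.1378] rv [-2.730e-01  3.128e+00 -1.000e-03] F [ 1.  -0.1 -1.7] w 0.0168 j [-0.09  0.44  0.35  1.9  -0.2   0.83  2.11]
yaw y 99.97 [ 0.   0.3 -3.2] [-0.001   0.0017 -0.0005]
```

Emit:
{"op": "play_rows", "data": {
  "deltas": [
    [15,[0,0,1.5],[0,0,0]],
    [15,[0,0,3],[0,0,0]],
    [15,[0,0,4.5],[0,0,0]],
    [15,[0,0,6],[0,0,0]],
    [15,[0,0,7],[0,0,0]],
    [15,[0,0,7],[0,0,0]]
  ]
}}

```text
clock: 13.8
tcp_pos: [0.5544, -0.167, 0.1307]
orientation: [-0.273, 3.128, -0.001]
contact_force: [-0.2, -0.5, -2.6]
grip_width: 0.017
```

```bash
python3 -c "
from fit import *
st(2,-2,.141)"
```

```text
stand x,y 2.02 -2.39 F stand -0.3 -0.4 -2.6 M [-0.09  0.01 -0.03]
t 13.8 tcp [ 0.5544 -0.167   0.1307] rv [-2.730e-01  3.128e+00 -1.000e-03] F [-0.2 -0.5 -2.6] w 0.017 j [-0.08  0.45  0.35  1.9  -0.2   0.82  2.12]
yaw y 99.97 [  0.    0.4 -10.3] [-0.001   0.0017 -0.0006]
```

Emit:
{"op": "play_rows", "data": {
  "deltas": [
    [15,[0,0,1.5],[0,0,0]],
    [15,[0,0,3],[0,0,0]],
    [15,[0,0,4.5],[0,0,0]],
    [15,[0,0,6],[0,0,0]],
    [15,[0,0,7],[0,0,0]],
    [15,[0,0,8],[0,0,0]],
    [15,[0,0,9],[0,0,0]]
  ]
}}

```text
clock: 14.68
tcp_pos: [0.5545, -0.1671, 0.122]
orientation: [-0.273, 3.128, -0.001]
contact_force: [-1.8, 0.0, 3.0]
grip_width: 0.0168
```

```bash
python3 -c "
from fit import *
st(2,-2,.141)"
```

```text
stand x,y 2.13 -2.52 F stand -1.7 0.3 3.0 M [-0.07  0.3   0.04]
t 14.68 tcp [ 0.5545 -0.1671  0.122 ] rv [-2.730e-01  3.128e+00 -1.000e-03] F [-1.8  0.   3. ] w 0.0168 j [-0.08  0.46  0.34  1.91 -0.21  0.8   2.12]
yaw y 99.96 [  0.1   0.5 -19. ] [-0.0011  0.0019 -0.0007]
```

Emit:
{"op": "play_rows", "data": {
  "deltas": [
    [15,[0,0,1.5],[0,0,0]],
    [15,[0,0,3],[0,0,0]],
    [15,[0,0,4.5],[0,0,0]],
    [15,[0,0,6],[0,0,0]],
    [15,[0,0,7.5],[0,0,0]],
    [15,[0,0,9],[0,0,0]],
    [15,[0,0,10.5],[0,0,0]],
    [15,[0,0,12],[0,0,0]]
  ]
}}

```text
clock: 15.68
tcp_pos: [0.5546, -0.1672, 0.1099]
orientation: [-0.273, 3.128, -0.002]
contact_force: [-0.1, -0.4, 3.1]
grip_width: 0.0168
```

```bash
python3 -c "
from fit import *
st(2,-2,.102)"
```

```text
stand x,y 2.19 -2.65 F stand -0.2 -0.4 3.1 M [-0.04  0.09  0.03]
t 15.68 tcp [ 0.5546 -0.1672  0.1099] rv [-2.730e-01  3.128e+00 -2.000e-03] F [-0.1 -0.4  3.1] w 0.0168 j [-0.07  0.48  0.34  1.91 -0.22  0.78  2.13]
yaw y 99.96 [0.2 0.7 7.9] [-0.0013  0.002  -0.0007]
```

Emit:
{"op": "play_rows", "data": {
  "deltas": [
    [15,[0,0.2,1.5],[0,0,0]],
    [15,[0,0.2,3],[0,0,0]],
    [15,[0,0.2,4.5],[0,0,0]],
    [15,[0,0.2,6],[0,0,0]],
    [15,[0,0.2,7.5],[0,0,0]],
    [15,[0,0.2,8.5],[0,0,0]],
    [15,[0,0.2,8.5],[0,0,0]]
  ]
}}

```text
clock: 16.55
tcp_pos: [0.5546, -0.1672, 0.1017]
orientation: [-0.272, 3.128, -0.002]
contact_force: [-1.1, -0.7, 6.4]
grip_width: 0.0171
```

```bash
python3 -c "
from fit import *
st(2,-2,.102)"
```

```text
stand x,y 2.18 -2.66 F stand -1.2 -0.5 6.4 M [-0.14  0.57 -0.02]
t 16.55 tcp [ 0.5546 -0.1672  0.1017] rv [-2.720e-01  3.128e+00 -2.000e-03] F [-1.1 -0.7  6.4] w 0.0171 j [-0.07  0.49  0.33  1.92 -0.22  0.76  2.13]
yaw y 99.95 [ 0.2  0.7 -0.3] [-0.0013  0.0021 -0.0009]
```

Emit:
{"op": "play_rows", "data": {
  "deltas": [
    [15,[0,0,1],[0,0,0]],
    [15,[0,0,2],[0,0,0]],
    [15,[0,0,3],[0,0,0]],
    [15,[0,0,3],[0,0,0]]
  ]
}}

```text
clock: 17.05
tcp_pos: [0.5548, -0.1673, 0.1012]
orientation: [-0.272, 3.127, -0.0]
contact_force: [-8.5, 2.8, 26.5]
grip_width: 0.0168
```

```bash
python3 -c "
from fit import *
st(2,-2,.102)
tube('scene',r.grab_frame('scene')[1])"
```

```text
stand x,y 2.38 -2.77 F stand -7.9 4.3 26.5 M [0.51 2.1  0.02]
t 17.05 tcp [ 0.5548 -0.1673  0.1012] rv [-0.272  3.127 -0.   ] F [-8.5  2.8 26.5] w 0.0168 j [-0.07  0.49  0.33  1.92 -0.23  0.76  2.13]
yaw y 99.93 [ 0.4  0.8 -0.8] [-0.0003  0.0031 -0.0012]
scene tube off(mm along +W~+x) -0.34 ang 99.99 z 0.0753 1841 rms 0.0026
  centre pt [ 0.55166462 -0.16505909]
```

Hard stop at 26 N with the tube 6 mm down. I relax the push, release and rise.

Emit:
{"op": "play_rows", "data": {
  "deltas": [
    [15,[0,0,-1],[0,0,0]],
    [15,[0,0,-2],[0,0,0]],
    [25,[0,0,-3],[0,0,0]],
    [40,[0,0,-3],[0,0,0]],
    [50,[0,0,-3],[0,0,0]],
    [50,[0,0,-3],[0,0,0]]
  ]
}}

```text
clock: 17.85
tcp_pos: [0.5548, -0.1672, 0.1041]
orientation: [-0.272, 3.127, -0.0]
contact_force: [-0.0, -0.6, 0.4]
grip_width: 0.0503
```

Emit:
{"op": "play_rows", "data": {
  "deltas": [
    [50,[0,0,-8],[0,0,0]],
    [50,[0,0,-25],[0,0,0]],
    [50,[0,0,-50],[0,0,0]],
    [50,[0,0,-80],[0,0,0]],
    [50,[0,0,-110],[0,0,0]],
    [50,[0,0,-130],[0,0,0]],
    [50,[0,0,-130],[0,0,0]]
  ]
}}

```text
clock: 18.73
tcp_pos: [0.5556, -0.1677, 0.2367]
orientation: [-0.271, 3.122, -0.001]
contact_force: [-0.7, -0.0, 0.3]
grip_width: 0.0501
```

```bash
python3 -c "
from fit import *
st(2,-2,.102)
q,e=r.grab_frame('scene');p,d=r.grab_frame('top');tube('scene',e)
P=cloud('scene',e);E=P[...,:2]-c0
hsv=cv2.cvtColor(q,cv2.COLOR_RGB2HSV);k=(hsv[...,0]>=3)&(hsv[...,0]<=19)&(hsv[...,1]>150)&(hsv[...,2]>100)&(P[...,2]>.08)&(abs(E@X)<.06)&(abs(E@Y)<.05)
g=P[k];print('block top z',np.percentile(g[:,2],[2,50,98]).round(4),'y',np.median((g[:,:2]-c0)@Y).round(4))
a=cv2.resize(p[120:270,260:430],(520,459),interpolation=cv2.INTER_CUBIC);b=cv2.resize(q[140:290,280:450],(520,459),interpolation=cv2.INTER_CUBIC)
cv2.imwrite('pics/g4.png',cv2.cvtColor(cv2.resize(np.vstack([a,b]),None,fx=.65,fy=.65),cv2.COLOR_RGB2BGR))
"
```

```text
stand x,y 3.07 -3.33 F stand -0.7 0.1 0.3 M [ 0.05 -0.01  0.04]
t 18.73 tcp [ 0.5556 -0.1677  0.2367] rv [-2.710e-01  3.122e+00 -1.000e-03] F [-0.7 -0.   0.3] w 0.0501 j [-0.12  0.32  0.39  1.81 -0.14  1.03  2.06]
yaw y 99.92 [  2.1   1.5 134.7] [-0.0016  0.0075 -0.0014]
scene tube off(mm along +W~+x) -0.37 ang 100.04 z 0.0776 1951 rms 0.0019
  centre pt [ 0.55164057 -0.16506364]
block top z [0.1044 0.128  0.1354] y -0.0022
```

View pics/g4.png

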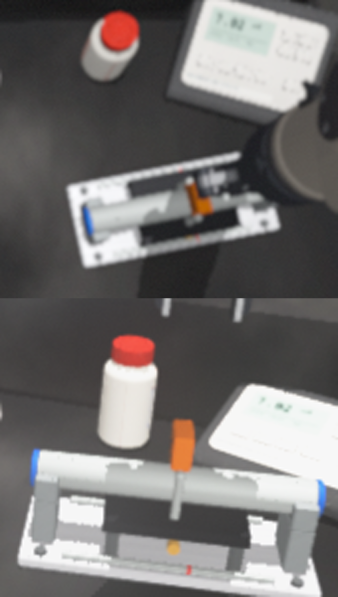

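The U-bolt sits upright astride the tube (lower crop 180,450), with the gripper well clear and the bottle undisturbed. I hand in.

```bash
python3 -c "
from bench import r
print(r.hand_in())"
```

```text
the job is handed in; nothing more can be done
None
```

The middle-sized U-bolt is clicked into the strip, holding the tube down. I released it, backed the gripper clear, and handed the job in at about 19 s of the 64 s allowed. The hand-in reports no verdict.

- **Finding the holes:** I lowered the legs astride the tube and slid along the strip at about 5–8 N. The tips dropped in about 2 mm to the -y side of the stand's middle, matching the light spots seen on the strip.
- **Pushing home:** I pushed gently past the catches to a hard stop. The highest force I read was about 27 N, taken between moves rather than continuously, against the limit of 60 N.
- **Last checks:**
  - After release the depth camera showed the tube about 3.9 mm down, where about 3 mm was expected.
  - The grip top was at about 135 mm, putting the U-bolt's centre near 77 mm, under the 80 mm limit.
  - It looked upright, and its y was about -2 mm.
  - The gripper read no contact force.
  - The red-capped bottle looked undisturbed. I did not re-measure the flask or the beaker, but the arm passed well clear of both.
- **Disagreements:**
  - The two cameras differed by about 3 mm on where the tube lies across the stand.
  - Feeling the tube's sides gave about 7 mm of play where 4 mm was expected. I used the midpoint of that feel, and the legs then entered the holes with no side load.

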